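Let the reagent carousel down into its well

ROBOT

A 6-joint arm with a two-finger parallel gripper is mounted at the origin on the work surface. World frame = base frame: x ahead of the robot, y to its left, z up, the work surface at z = 0. Lengths are in m, angles in rad, forces in N, time in s.
With the tool pointing down it reaches from about 0.3 to 0.775 m from the base axis. Payload 14.6 kg.
Tool frame: the origin (TCP) lies at the very end of the fingers, on their centre line; the grasp point (between the pads) lies 19 mm behind it; z points along the fingers, y is the line along which they close (so a half turn about z gives the same grasp; the last joint's range is limited). The gripper opens to 94 mm and grips with 3 to 60 N. Pads are 16 mm wide; open, the fingers measure 119 mm over their backs; the gripper's body (75 mm by 177 mm) begins 78 mm behind the grasp point.
Start: joints at [-0.067, 0.3, 1.521, -0, 1.321, -0.067], TCP at [0.55, -0, 0.205] pointing down, gripper open.
Joint ranges: [-3.03, 3.03], [-0.79, 2.21], [0.23, 2.52], [-1.04, 4.18], [0, 3.07], [-2.55, 2.55]. Speed limits (rad/s): [2.22, 2.22, 2.57, 3.14, 3.14, 3.14].

INTERFACE

Orientations are given as [roll, pitch, yaw] about the fixed x, y, z axes, in that order (R = Rz(yaw) Ry(pitch) Rx(roll)).
In Python, from station import * gives the robot as it stands.
- The arm moves only by the tool jog_arm, never from a script. Its argument "rows" is a list of rows, each a list of 3 entries, a list of its own where there are three numbers: the shift along the tool's x, y, z in m, then the turn about the tool's z in degrees, then the finger opening in m, from 0 to 0.094. A call has 1 to 12 rows; each row shifts and turns the commanded pose from where the row before left it, along the tool's axes as they then stand; what a row does not reach is not made up. A row lasts 1/12 s, in which the tool goes at most 41.7 mm and 7.16 degrees, less where a joint would pass 70% of its speed; a pose out of reach is approached as far as the arm can. A call is refused whole if a number of a shift passes 0.0417 or a number of a turn 7.16, either way. A call with a gripper value outside its range is refused whole. The fingers move at their own pace and stop on an object; "squeeze" is the grip in N (left out, the last holds). Time passes only in rows, so rows that do not move let the fingers close. It gives the time, the measured TCP pose, the force, the opening and the grip force at its end, in the units of the state.
- get_obs(): the state, without advancing time (a new reading comes with each control period).
- camera(name): name is "scene" or "side" or "wrist"; returns a dict with "image" (480x640x3 uint8, red, green, blue), "range_z" (480x640 float32, m along the optical axis (not along the pixel's ray), 0 where there is no reading), "K" (3x3 intrinsics, pixels), "world_from_camera" (4x4, takes a point from camera to world coordinates); the wrist camera has in their place "T_tool_cam" (4x4, takes a point from camera to tool coordinates, whose origin is the TCP and whose axes are the flange's). Camera axes: x right, y up, looking along -z (the intrinsics and any distortion apply to the point x, -y, -z); pixel columns grow to the right and rows downward; lengths in m; the calibration is good to about 2 mm. The wrist camera is an equidistant fisheye: a pixel r from the principal point sees the ray r / f radians off the axis. A picture is of the moment at which its call begins: read the wrist's pose just before it.
- hand_in(): hands the job in; it is judged then, once.
Trained networks look in a picture, given as the dict that the camera call returned (one of the last four; its "shot" number tells which), for a name from the list of things; names that differ only in an ending like _2 or _b are one class to them, and where a whole thing is asked for, a point or a joint stands for the part that bears it (a point fixed in the world has none). Each returns a list of dicts, best first, with "p" (0 to 1); they miss things now and then, are a little off and sometimes report something else, mostly with a low value. They report only what shows in the picture. A call takes as long as a camera call.
- search_frame(label, picture): "at" ([column, row] as shares, 0 to 1, of the picture: columns of its width, rows of its height, amid what is visible of it).
- spot_point(label, picture): "at" ([column, row] as shares, 0 to 1, of the picture: columns of its width, rows of its height: a listed point, or the origin of a listed thing).
The state is a dict: "time_s": time; "qpos": joint angles; "joint_vel": joint speeds; "tau": joint torques, N m; "ee_pos": TCP position; "eef_rot": TCP orientation; "force": force on the tool from outside, world axes, zero at the start; "moment": the same for the moment, N m; "grip_width": finger opening in m; "grip_force": force on a finger pad.
Only numpy, scipy, OpenCV 4.12 (cv2) and the standard library are available. Lean on these libraries where they do the work, as an engineer would, in place of code of your own. Each camera call takes 0.05 s, during which the arm holds its last target. There are 200 camera calls.

TASK

Let the raised reagent carousel down into its well: swing the red release lever fully over, wind the crank up just a touch (no more than an eighth of a turn) so that the pawl springs out of the ratchet, then let the crank turn back slowly under the load, never faster than about a quarter turn a second, keeping hold of its handle until you feel the carousel rest with its weight on the hub. Do not force the crank on once it has landed, do not prise at the pawl, leave the lever over and the other things where they stand, and let go.

Things in the scene. Friction and masses are not known exactly. Their poses are not given: they have to be found in the camera images.
- lift: Hand-cranked carousel lift, fixed to the bench, turned by up to 0.42 rad: white column 120 x 120 mm under an aluminium top plate (upper face at z = 160 mm) that carries ratchet, pawl, red lever and blue crank. Origin on the table under the crank's upright axis; x points from the column to the square well (230 x 230 mm, 90 mm tall, centre 200 mm along x); z is up.
- crank_axis (a point): Point on the crank's upright turning axis, 235 mm above the table. The carousel's weight drives the crank anticlockwise with 5 to 10 N at the handle; only the pawl holds it, and free it runs away at once.
- crank_knob (a point): Centre of the crank's handle: an upright black cylinder, 26 mm across, z = 202 to 260 mm, spinning freely on its pin on the end of the blue crank arm, 65 mm from the axis. Arm: 22 mm wide, top at z = 200 mm.
- sleeve: The same black handle as a  origin at the centre of its underside; it turns as the handle spins.
- crank (a joint): Turn of the crank in rad; grows anticlockwise seen from above, which lets the carousel down 11 mm per rad; clockwise winds it up. At 0 the handle points 1.01 rad clockwise of the lift's x axis. Starts near 0. The carousel lands between 2.8 and 4.2, unseen and different each time: there the load at the handle fades within about 0.1 rad; each N of push beyond adds 6 N on the hub.
- lever_pivot (a point): Point on the upright axis of the red lever and of the pawl, at the height of the lever's peg centre.
- lever_peg (a point): Centre of the upright red peg to hold at the end of the red lever, 14 mm across, from z = 177 to 221 mm, 55 mm from the pivot; the lever's arm is 12 mm wide with its top at z = 183 mm. The lever reaches towards the robot.
- lever (a joint): Swing of the red lever in rad: about 0 = pawl in the ratchet (start), 0.75 = end stop, released; grows anticlockwise seen from above, takes 2 to 4 N at the peg and stays where left. It works the pawl through a spring: under load the pawl stays jammed in its tooth; with the lever over, winding the crank up a little (up to 0.2 rad clockwise) lets it spring clear and stay clear.
- pawl: The brass pawl, a bar 45 mm long, 6 mm thick, z = 164 to 174 mm, below the red lever and on the same pivot. Origin on the pivot, at z = 160 mm.
- pawl_tip (a point): Tip of the pawl. About 37 mm from the crank's axis when in the ratchet (15 teeth, tips at about 40 mm), about 55 mm or more when sprung clear.
- carriage: The grey carousel of ten brown reagent bottles, 190 mm across, hung on the lift's arm. Origin at the centre of its underside, about 78 mm above the table at the start. It comes to rest on a rubber-topped hub hidden beneath it on the floor of the well, 33 to 46 mm above the table.
- reagent: Bystander: amber bottle, 56 mm across, 125 mm tall. Origin at its underside. To be left alone.
- jar: Bystander: white jar with blue cap, 60 mm across, 75 mm tall. Origin at its underside. To be left alone.
- tube_rack: Bystander: blue rack of capped tubes, 70 x 150 mm, 95 mm tall. Origin at its underside. To be left alone.
- tip_box: Bystander: grey box with orange lid, 85 x 120 x 65 mm. Origin at its underside. To be left alone.
- beaker: Bystander: small glass beaker, 64 mm across, 80 mm tall. Origin at its underside. To be left alone.
- screwdriver: Bystander: screwdriver lying on the table. Origin at its underside. To be left alone.
- sample_cups: Bystander: white tray of sample cups, 100 x 140 x 30 mm. Origin at its underside. To be left alone.

How it is judged:
By the outcome, as a careful person would: the job done as asked, in the order asked, and still so for the second after the job is handed in, with the robot touching nothing.
It also fails if it takes over 72 s, if anything falls off the work surface, if the arm or the gripper's body presses on something with over 40 N, if the wrist force passes 120 N, or if a joint passes its speed limit or range.

## Working session

There is one attempt and no reset: what is moved stays moved. The work goes in short steps, Python scripts to look and compute and a tool call to move; the robot and the scene stay as the last step left them, time stands still between calls to the robot, and variables do not carry over. Pictures are saved under pics/ and viewed, at most 10 in all, crops included, and the job is handed in when it is done.

Besides the shell and the picture viewer there is one more tool, called after "Emit:" as name([rows], argument=value, ...), one row to a line, values as JSON. jog_arm: Moves the arm, as the interface text tells. Its arguments: {"type":"object","properties":{"rows":{"type":"array","items":{"type":"array"}},"squeeze":{"type":"number"}},"required":["rows"]}

```bash
ls; mkdir -p pics; cat > h.py <<'E'
from station import *
import numpy as np, cv2
from scipy.spatial.transform import Rotation as R
def pix(at): return np.array([at[0]*640,at[1]*480])
def ray(c,at):
    K=c["K"];u,v=pix(at);T=c["world_from_camera"]
    d=np.array([(u-K[0,2])/K[0,0],-(v-K[1,2])/K[1,1],-1.])
    return T[:3,3],T[:3,:3]@d
def rng(c,at):
    u,v=pix(at).astype(int);w=c["range_z"][max(v-1,0):v+2,max(u-1,0):u+2];w=w[w>0]
    o,d=ray(c,at); return o+d*np.median(w) if len(w) else None
def tri(a,b):
    (o1,d1),(o2,d2)=a,b
    s=np.linalg.lstsq(np.c_[d1,-d2],o2-o1,rcond=None)[0]
    p,q=o1+s[0]*d1,o2+s[1]*d2
    return (p+q)/2,np.linalg.norm(p-q)
E
python3 - <<'E'
from h import *
np.set_printoptions(precision=4,suppress=True)
print(get_obs())
cs={n:camera(n) for n in("scene","side")}
for n,c in cs.items():
    cv2.imwrite(f"pics/{n}0.png",c["image"][...,::-1]); print(n,c["K"].tolist(),c["world_from_camera"])
for l in["crank_axis","crank_knob","lever_pivot","lever_peg","pawl_tip","lift","carriage","sleeve"]:
    r={n:spot_point(l,c) for n,c in cs.items()}
    for n in r:
        for k in r[n][:2]: print(l,n,pix(k["at"]),k["p"],rng(cs[n],k["at"]))
    if all(r.values()): print("  TRI",*tri(*[ray(cs[n],r[n][0]["at"]) for n in cs]))
E
```

```text
pics
{'time_s': 0.0, 'qpos': array([-0.0666,  0.3005,  1.5216,  0.    ,  1.3207, -0.0666]), 'joint_vel': array([ 0.0001, -0.0004,  0.0002, -0.0009,  0.0006, -0.0003]), 'tau': array([ -0.0015, -53.1806, -35.2736,   0.0708,   0.0244,  -0.    ]), 'ee_pos': array([0.5497, 0.    , 0.2049]), 'eef_rot': array([-3.1405, -0.0001,  1.5708]), 'force': array([-0.9089, -0.0656, -0.2422]), 'moment': array([ 0.0575,  0.0231, -0.0153]), 'grip_force': 0.0, 'grip_width': 0.09400360397316378}
scene [[448.65998707443066, 0.0, 317.34245340089956], [0.0, 448.65998707443066, 241.56576230788258], [0.0, 0.0, 1.0]] [[-0.8764 -0.3232  0.3571  0.9928]
 [ 0.4816 -0.5854  0.6522  0.7386]
 [-0.0018  0.7435  0.6687  0.9042]
 [ 0.      0.      0.      1.    ]]
side [[450.5437565583035, 0.0, 315.3568346362162], [0.0, 450.5437565583035, 242.5179946779916], [0.0, 0.0, 1.0]] [[ 0.9246  0.2925 -0.2441  0.2638]
 [-0.381   0.7101 -0.5921 -0.795 ]
 [ 0.0001  0.6404  0.768   1.1849]
 [ 0.      0.      0.      1.    ]]
crank_axis scene [320.192 205.104] 0.71 [ 0.4144 -0.2977 -0.0006]
crank_knob scene [299.328 194.976] 0.59 [ 
[... 888 characters left out ...]
[297.792 228.816] 0.39 [ 0.6162 -0.0533  0.1609]
lift side [312.384 285.12 ] 0.62 [ 0.5458 -0.0877  0.0737]
lift side [293.376 254.592] 0.22 [ 0.5132 -0.0228  0.16  ]
  TRI [ 0.5666 -0.0383 -0.0045] 0.0020742337866807388
carriage scene [241.216 260.112] 0.92 [ 0.7786 -0.0411  0.1361]
carriage side [377.92  267.696] 0.95 [ 0.7341 -0.1353  0.1233]
carriage side [313.6   287.616] 0.2 [ 0.5486 -0.0903  0.0626]
  TRI [ 0.7589 -0.1044  0.0725] 0.004598014180384493
sleeve scene [300.672 201.696] 0.67 [ 0.5906 -0.0837  0.218 ]
sleeve scene [294.592 229.68 ] 0.66 [ 0.6232 -0.0578  0.1575]
sleeve side [327.808 258.   ] 0.69 [ 0.5827 -0.1105  0.2143]
  TRI [ 0.5842 -0.1019  0.2036] 0.004509281573614673
```

```bash
python3 - <<'E'
import cv2
for n,(x,y) in {"scene":(180,150),"side":(210,170)}.items():
    im=cv2.imread(f"pics/{n}0.png")[y:y+150,x:x+200]
    cv2.imwrite(f"pics/{n}0c.png",cv2.resize(im,None,fx=4,fy=4,interpolation=2))
E
```

```text
(no output)
```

View pics/scene0c.png

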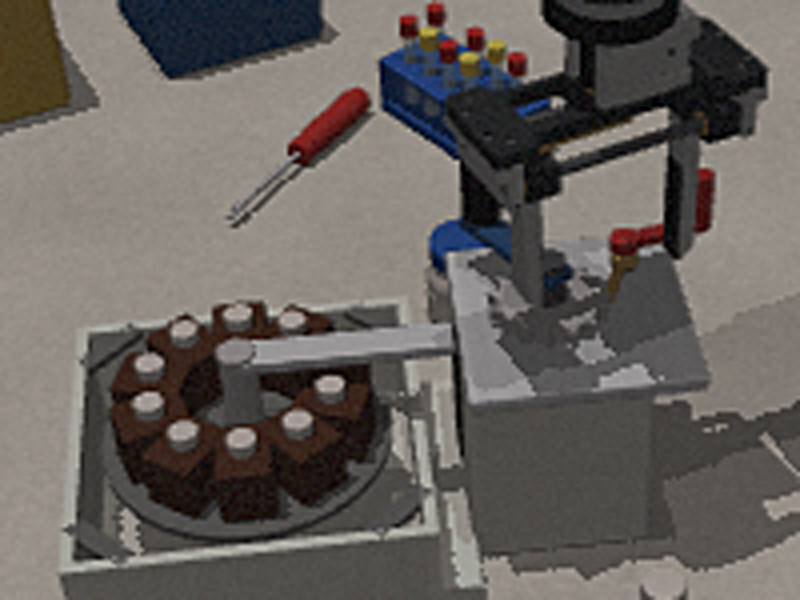

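View pics/side0c.png

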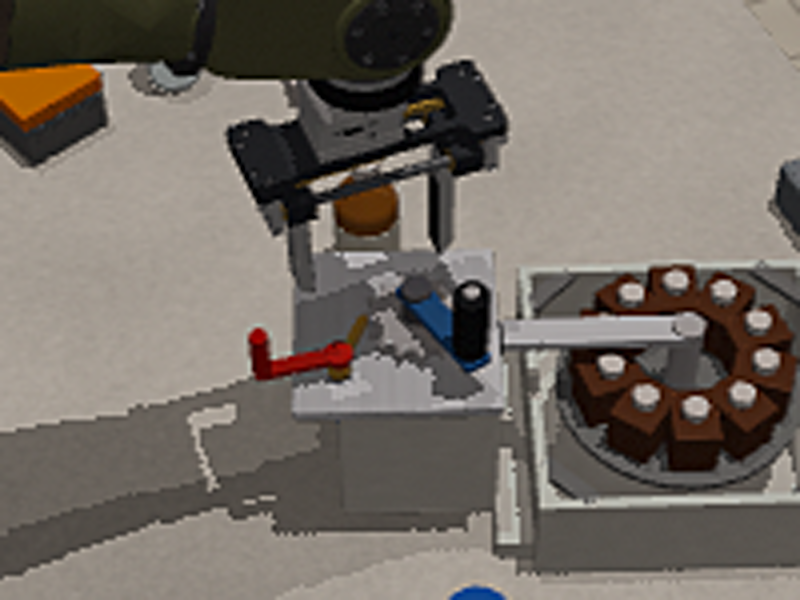

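Emit:
jog_arm([
  [[-0.0046, -0.0088, -0.0104], 0, 0.05],
  [[-0.0046, -0.0088, -0.0104], 0, 0.05],
  [[-0.0046, -0.0088, -0.0104], 0, 0.05],
  [[-0.0046, -0.0088, -0.0104], 0, 0.05],
  [[-0.0046, -0.0088, -0.0104], 0, 0.05],
  [[-0.0046, -0.0088, -0.0104], 0, 0.05],
  [[-0.0046, -0.0088, -0.0104], 0, 0.05],
  [[-0.0046, -0.0088, -0.0104], 0, 0.05],
  [[-0.0046, -0.0088, -0.0104], 0, 0.05],
  [[-0.0046, -0.0088, -0.0104], 0, 0.05],
  [[-0.0046, -0.0088, -0.0104], 0, 0.05],
  [[-0.0046, -0.0088, -0.0104], 0, 0.05],
])

```text
time_s: 1.9
ee_pos: [0.4435, -0.0556, 0.3312]
eef_rot: [3.142, -0.0, 1.571]
force: [-0.2, 0.8, -0.2]
grip_width: 0.0499
grip_force: 0.0
```

```bash
python3 - <<'E'
from h import *
np.set_printoptions(precision=4,suppress=True)
o=get_obs(); print(o["time_s"],o["ee_pos"],o["eef_rot"],o["force"])
cs={n:camera(n) for n in("scene","side","wrist")}
W=cs["wrist"]; print(W["K"],W["T_tool_cam"])
ims=[]
for n in("scene","side"):
    x,y=(270,160) if n=="scene" else (250,205)
    ims.append(cv2.resize(cs[n]["image"][y:y+90,x:x+100,::-1],None,fx=4,fy=4,interpolation=2))
cv2.imwrite("pics/two1.png",np.hstack(ims))
cv2.imwrite("pics/wrist1.png",W["image"][...,::-1])
for l in["crank_axis","crank_knob","lever_pivot","lever_peg","pawl_tip","lift","sleeve"]:
    r={n:spot_point(l,c) for n,c in cs.items()}
    for n in r:
        for k in r[n][:2]: print(l,n,pix(k["at"]),k["p"])
    if r["scene"] and r["side"]: print("  TRI",*tri(*[ray(cs[n],r[n][0]["at"]) for n in("scene","side")]))
E
```

```text
1.9 [ 0.4435 -0.0556  0.3312] [ 3.1415 -0.      1.5708] [-0.1911  0.7775 -0.1884]
[[371.6483   0.     319.9987]
 [  0.     371.6483 236.5305]
 [  0.       0.       1.    ]] [[-0.0002  0.9616  0.2744  0.0791]
 [ 1.     -0.      0.0009 -0.0006]
 [ 0.0009  0.2744 -0.9616 -0.1786]
 [ 0.      0.      0.      1.    ]]
crank_axis scene [321.088 205.92 ] 0.83
crank_axis side [313.28  238.176] 0.94
crank_axis side [295.808 249.312] 0.43
crank_axis wrist [469.312 269.184] 0.66
crank_axis wrist [476.48  207.312] 0.6
  TRI [ 0.5642 -0.0362  0.226 ] 0.011277411973783817
crank_knob scene [299.52 196.32] 0.76
crank_knob scene [496. 378.] 0.59
crank_knob side [328.512 249.408] 0.57
crank_knob wrist [482.88  280.896] 0.89
crank_knob wrist [388.096 416.304] 0.31
  TRI [ 0.5903 -0.0933  0.2285] 0.002948436040760564
lever_pivot scene [336.896 200.496] 0.98
lever_pivot scene [493.824 381.12 ] 0.44
lever_pivot side [292.608 251.712] 0.63
lever_pivot side [314.304 237.984] 0.44
lever_pivot wrist [391.296 220.992] 0.83
lever_pivot wrist [380.096 209.184] 0.72
  TRI [ 0.5026 -0.0512  0.2113] 0.0004515697770806999
lever_peg scene [356.416 194.688] 0.59
lever_peg side [271.616 260.4  ] 0.72
lever_peg wrist [330.496 212.784] 0.93
  TRI [ 0.4404 -0.0541  0.206 ] 0.0014134883557020202
pawl_tip scene [331.392 226.512] 0.5
pawl_tip side [324.8   428.784] 0.74
pawl_tip side [324.416 256.8  ] 0.56
pawl_tip wrist [417.216 178.32 ] 0.61
  TRI [ 0.3938 -0.3825 -0.1643] 0.13013417938266247
lift scene [316.992 276.192] 0.61
lift scene [357.12 196.08] 0.36
lift side [312.128 283.488] 0.78
lift wrist [330.368 216.096] 0.46
lift wrist [379.072 213.6  ] 0.19
  TRI [ 0.5718 -0.0275 -0.0129] 0.005251499774393972
sleeve scene [299.904 202.8  ] 0.59
sleeve side [380.8   268.608] 0.73
sleeve side [274.624 260.208] 0.72
sleeve wrist [468.992 270.624] 0.58
  TRI [ 0.6413 -0.1527  0.1945] 0.148328572223305
```

View pics/two1.png

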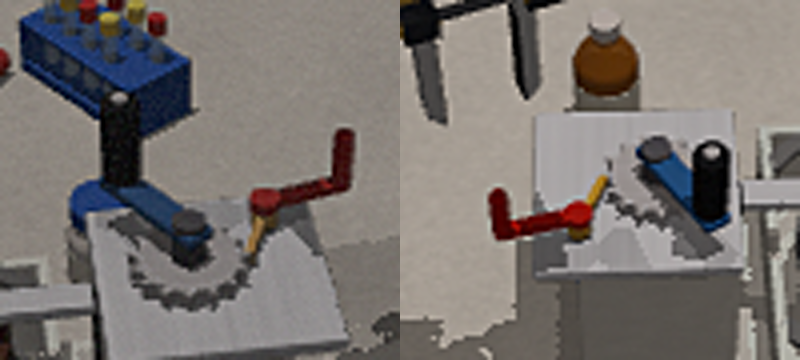

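View pics/wrist1.png

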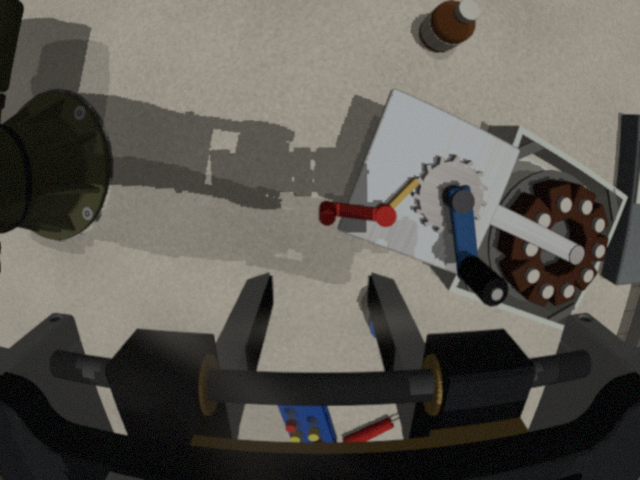

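```bash
cat >> h.py <<'E'
def wray(c,px,pose):
    K=c["K"];T=c["T_tool_cam"];x,y=(px[0]-K[0,2])/K[0,0],(px[1]-K[1,2])/K[1,1]
    th=np.hypot(x,y);s=np.sin(th)/max(th,1e-9)
    d=np.array([x*s,-y*s,-np.cos(th)]);Rw=R.from_euler("xyz",pose["eef_rot"]).as_matrix()
    return pose["ee_pos"]+Rw@T[:3,3],Rw@T[:3,:3]@d
def multi(rs):
    A=[];b=[]
    for o,d in rs:
        d=d/np.linalg.norm(d);P=np.eye(3)-np.outer(d,d);A.append(P);b.append(P@o)
    A=np.vstack(A);b=np.hstack(b);p=np.linalg.lstsq(A,b,rcond=None)[0]
    return p,[np.linalg.norm((np.eye(3)-np.outer(d,d)/(d@d))@(p-o)) for o,d in rs]
E
python3 - <<'E'
from h import *
np.set_printoptions(precision=4,suppress=True)
o=get_obs();cs={n:camera(n) for n in("scene","side","wrist")}
P={"hub":[(317.5,215),(313.7,241.7),(462,199)],"knobtop":[(300.2,184.2),(328,242.5),(497,294)],"pegtop":[(356.2,193.2),(274.2,253.7),(327,213)],"pivotcap":[(336.2,209.5),(294.2,258.2),(385,215)],"knobbot":[(300.5,206),(327.5,259.5)]}
S=np.array([640,480])
for k,v in P.items():
    r=[ray(cs[n],np.array(p)/S) for n,p in zip(("scene","side"),v)]
    if len(v)>2:r.append(wray(cs["wrist"],v[2],o))
    p,e=multi(r);print(k,p,np.array(e),"2view",multi(r[:2])[0])
E
```

```text
hub [ 0.5707 -0.0314  0.2018] [0.0015 0.0026 0.0028] 2view [ 0.5714 -0.0328  0.2029]
knobtop [ 0.5859 -0.0954  0.2616] [0.0015 0.0026 0.0018] 2view [ 0.5864 -0.096   0.2626]
pegtop [ 0.4502 -0.0421  0.2192] [0.002  0.0024 0.003 ] 2view [ 0.4503 -0.0445  0.22  ]
pivotcap [ 0.5041 -0.0508  0.1814] [0.0011 0.0018 0.0021] 2view [ 0.5047 -0.0519  0.1821]
knobbot [ 0.5857 -0.0988  0.1923] [0.0015 0.0015] 2view [ 0.5857 -0.0988  0.1923]
```

Emit:
jog_arm([
  [[0.0125, 0.0065, 0], 0, 0.05],
  [[0, 0, 0.006], 7.1, 0.05],
  [[0, 0, 0.006], 7.1, 0.05],
  [[0, 0, 0.006], 7.1, 0.05],
  [[0, 0, 0.006], 7.1, 0.05],
  [[0, 0, 0.006], 7.1, 0.05],
  [[0, 0, 0.006], 7.1, 0.05],
  [[0, 0, 0.006], 7.1, 0.05],
  [[0, 0, 0.006], 7.1, 0.05],
  [[0, 0, 0.006], 7.1, 0.05],
  [[0, 0, 0.006], 7.1, 0.05],
  [[0, 0, 0.006], 7.1, 0.05],
])

```text
time_s: 4.25
ee_pos: [0.4509, -0.0427, 0.264]
eef_rot: [3.142, -0.0, 0.202]
force: [0.2, -0.7, 0.2]
grip_width: 0.0498
grip_force: 0.0
```

Emit:
jog_arm([
  [[0, 0, 0.0145], 0, 0.05],
  [[0, 0, 0.0145], 0, 0.05],
  [[0, 0, 0.0145], 0, 0.05],
  [[0, 0, 0.0145], 0, 0.05],
  [[0, 0, 0.0145], 0, 0.05],
  [[0, 0, 0], 0, 0.05],
])

```text
time_s: 4.75
ee_pos: [0.4499, -0.0425, 0.1894]
eef_rot: [-3.14, 0.004, 0.208]
force: [-0.8, 0.6, -0.4]
grip_width: 0.0499
grip_force: 0.0
```

```bash
python3 - <<'E'
from h import *
o=get_obs();print(o)
c=camera("scene");d=camera("side")
cv2.imwrite("pics/two2.png",np.hstack([cv2.resize(k["image"][y:y+90,x:x+100,::-1],None,fx=4,fy=4,interpolation=2) for k,x,y in((c,300,150),(d,230,200))]))
E
```

```text
{'time_s': 4.75, 'qpos': array([-1.75334571e-01,  9.71586641e-02,  1.80271915e+00,  9.34595215e-06,
        1.24552947e+00,  1.18777719e+00]), 'joint_vel': array([ 6.65679055e-04, -2.83797023e-02, -5.29694362e-02,  2.44863910e-04,
        6.33885452e-02,  4.38409025e-05]), 'tau': array([ 1.79080950e-02, -4.11588407e+01, -3.50046372e+01,  4.38286818e-02,
       -8.80165379e-01,  1.19034354e-03]), 'ee_pos': array([ 0.44986628, -0.04252315,  0.18944074]), 'eef_rot': array([-3.14015883,  0.00353492,  0.20768409]), 'force': array([-0.82325513,  0.62348684, -0.43323224]), 'moment': array([ 0.05846353,  0.12454182, -0.00263187]), 'grip_force': 0.0, 'grip_width': 0.049855443176570716}
```

View pics/two2.png

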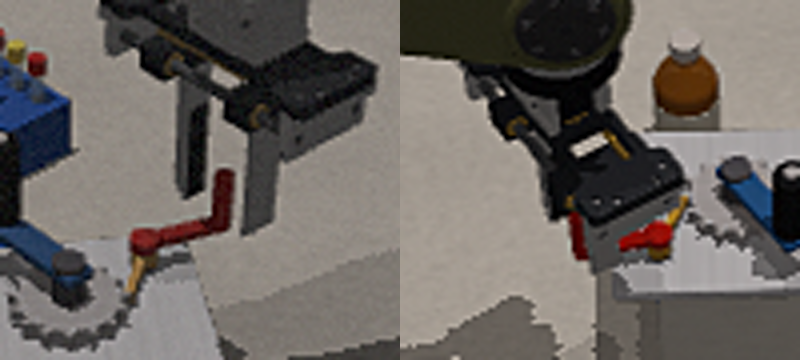

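Emit:
jog_arm([
  [[0, 0, 0], 0, 0],
  [[0, 0, 0], 0, 0],
  [[0, 0, 0], 0, 0],
  [[0, 0, 0], 0, 0],
  [[0, 0, 0], 0, 0],
  [[0, 0, 0], 0, 0],
], squeeze=15)

```text
time_s: 5.35
ee_pos: [0.451, -0.0428, 0.1919]
eef_rot: [3.141, -0.0, 0.208]
force: [2.8, -2.9, -1.1]
grip_width: 0.0135
grip_force: 15.4
```

```bash
python3 - <<'E'
import numpy as np
from station import get_obs
o=get_obs();print(o["ee_pos"],o["eef_rot"],o["force"],o["moment"])
# rows: arc about pivot radius 55 from ang 2.98 by 0.80, with tool turning along (negative tool z turn = ccw)
yaw=o["eef_rot"][2];a0=np.arctan2(-.0427+.0508,.4502-.5041)%(2*np.pi);N=12;da=.78/N;print(a0)
for i in range(N):
    a=a0+i*da; d=.055*np.array([np.cos(a+da)-np.cos(a),np.sin(a+da)-np.sin(a)])
    y=yaw+i*da; X=np.array([np.cos(y),np.sin(y)]);Y=np.array([np.sin(y),-np.cos(y)])
    print(np.round([d@X,d@Y],4))
print(np.degrees(da))
E
```

```text
[ 0.4509542  -0.04275429  0.1918979 ] [ 3.14140257e+00 -2.51065082e-04  2.07661035e-01] [ 2.81292445 -2.86368434 -1.13610453] [-0.37798947 -0.23373304  0.01743626]
2.9924305477723734
[-0.0011  0.0034]
[-0.0011  0.0034]
[-0.0011  0.0034]
[-0.0011  0.0034]
[-0.0011  0.0034]
[-0.0011  0.0034]
[-0.0011  0.0034]
[-0.0011  0.0034]
[-0.0011  0.0034]
[-0.0011  0.0034]
[-0.0011  0.0034]
[-0.0011  0.0034]
3.724225668350351
```

Emit:
jog_arm([
  [[-0.0011, 0.0034, 0], -3.72, 0],
  [[-0.0011, 0.0034, 0], -3.72, 0],
  [[-0.0011, 0.0034, 0], -3.72, 0],
  [[-0.0011, 0.0034, 0], -3.72, 0],
  [[-0.0011, 0.0034, 0], -3.72, 0],
  [[-0.0011, 0.0034, 0], -3.72, 0],
  [[-0.0011, 0.0034, 0], -3.72, 0],
  [[-0.0011, 0.0034, 0], -3.72, 0],
  [[-0.0011, 0.0034, 0], -3.72, 0],
  [[-0.0011, 0.0034, 0], -3.72, 0],
  [[0, 0, 0], 0, 0],
])

```text
time_s: 6.27
ee_pos: [0.4577, -0.0773, 0.1919]
eef_rot: [3.142, -0.001, 0.86]
force: [1.8, 1.1, 0.6]
grip_width: 0.0132
grip_force: 15.0
```

Emit:
jog_arm([
  [[-0.0005, 0.0017, 0], -1.86, 0],
  [[-0.0005, 0.0017, 0], -1.86, 0],
  [[-0.0005, 0.0017, 0], -1.86, 0],
  [[0, 0, 0], 0, 0],
])

```text
time_s: 6.6
ee_pos: [0.459, -0.0792, 0.1916]
eef_rot: [-3.135, -0.002, 0.954]
force: [-12.5, 19.6, 11.3]
grip_width: 0.0134
grip_force: 15.0
```

Emit:
jog_arm([
  [[0, 0, 0], 0, 0.04],
  [[0, 0, 0], 0, 0.04],
  [[0, 0, 0], 0, 0.04],
  [[0, 0, 0], 0, 0.04],
  [[0, 0, 0], 0, 0.04],
  [[0, 0, -0.02], 0, 0.06],
  [[0, 0, -0.025], 0, 0.06],
  [[0, 0, -0.025], 0, 0.06],
  [[0, 0, -0.025], 0, 0.06],
  [[0, 0, 0], 0, 0.06],
])

```text
time_s: 7.43
ee_pos: [0.4616, -0.082, 0.2913]
eef_rot: [3.135, -0.002, 0.954]
force: [-0.2, -1.1, 0.7]
grip_width: 0.0598
grip_force: 0.0
```

```bash
python3 - <<'E'
from h import *
np.set_printoptions(precision=4,suppress=True)
o=get_obs();print(o["ee_pos"],o["eef_rot"],o["force"])
cs={n:camera(n) for n in("scene","side","wrist")}
a=[cv2.resize(cs[k]["image"][y:y+75,x:x+100,::-1],None,fx=4,fy=4,interpolation=2) for k,x,y in(("scene",280,165),("side",250,210))]
w=cs["wrist"]["image"][...,::-1]
cv2.imwrite("pics/three3.png",np.vstack([np.hstack(a),np.hstack([cv2.resize(w,(400,300)),cv2.resize(w[120:360,280:600],(400,300))])]))
for l in["crank_axis","crank_knob","lever_peg","sleeve","pawl_tip"]:
    for n in cs:
        r=spot_point(l,cs[n])
        if r: print(l,n,pix(r[0]["at"]),r[0]["p"])
E
```

```text
[ 0.4616 -0.082   0.2913] [ 3.1353 -0.0023  0.9537] [-0.2255 -1.0628  0.742 ]
crank_axis scene [319.616 204.816] 0.55
crank_axis side [313.088 237.216] 0.91
crank_axis wrist [420.928  98.016] 0.84
crank_knob scene [297.984 195.504] 0.75
crank_knob side [328.128 250.176] 0.58
crank_knob wrist [480.768 169.68 ] 0.73
lever_peg scene [346.176 191.184] 0.59
lever_peg side [281.728 264.384] 0.68
lever_peg wrist [313.6   244.992] 0.73
sleeve scene [330.624 223.008] 0.61
sleeve side [329.088 256.8  ] 0.72
sleeve wrist [466.624 162.384] 0.77
pawl_tip scene [329.6   227.424] 0.46
pawl_tip side [326.016 337.2  ] 0.62
pawl_tip wrist [348.224 117.408] 0.83
```

View pics/three3.png

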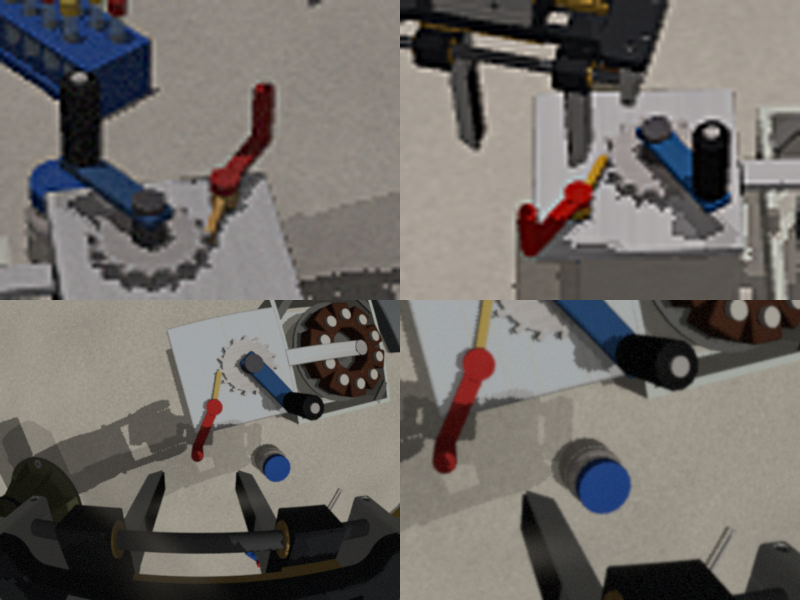

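```bash
python3 - <<'E'
from h import *
np.set_printoptions(precision=4,suppress=True)
o=get_obs();cs={n:camera(n) for n in("scene","side","wrist")}
S=np.array([640,480])
P={"hub":[(280+148/4,165+202/4),(250+257/4,210+127/4),(402,97.5)],"knobtop":[(280+80/4,165+78/4),(250+312/4,210+131/4),(504,172)],"pegtop":[(280+263/4,165+88/4),(250+128/4,210+210/4),(280+45/1.25,120+162/1.25)]}
for k,v in P.items():
    r=[ray(cs[n],np.array(p)/S) for n,p in zip(("scene","side"),v)]+[wray(cs["wrist"],v[2],o)]
    p,e=multi(r);print(k,p,np.array(e))
    z={"hub":.205,"knobtop":.26,"pegtop":.221}[k]
    for oo,d in r: print("   at z",oo+d*(z-oo[2])/d[2])
E
```

```text
hub [ 0.5719 -0.0311  0.2011] [0.0013 0.0032 0.0037]
   at z [ 0.5735 -0.0288  0.205 ]
   at z [ 0.5734 -0.0358  0.205 ]
   at z [ 0.5681 -0.0285  0.205 ]
knobtop [ 0.5861 -0.096   0.2613] [0.0012 0.0021 0.001 ]
   at z [ 0.584  -0.0977  0.26  ]
   at z [ 0.5886 -0.0956  0.26  ]
   at z [ 0.5856 -0.096   0.26  ]
pegtop [ 0.4591 -0.0809  0.2202] [0.0006 0.002  0.0014]
   at z [ 0.4591 -0.0798  0.221 ]
   at z [ 0.4606 -0.0824  0.221 ]
   at z [ 0.4579 -0.0801  0.221 ]
```

Emit:
jog_arm([
  [[0, 0, 0], -7.07, 0.06],
  [[0, 0, 0], -7.07, 0.06],
  [[0, 0, 0], -7.07, 0.06],
  [[0, 0, 0], -7.07, 0.06],
  [[0, 0, 0], -7.07, 0.06],
  [[-0.0027, 0.0249, 0], 0, 0.06],
  [[-0.0027, 0.0249, 0], 0, 0.06],
  [[-0.0027, 0.0249, 0], 0, 0.06],
  [[-0.0027, 0.0249, 0], 0, 0.06],
  [[-0.0027, 0.0249, 0], 0, 0.06],
  [[0, 0, 0], 0, 0.06],
  [[0, 0, 0], 0, 0.06],
])

```text
time_s: 9.48
ee_pos: [0.5853, -0.095, 0.2857]
eef_rot: [-3.14, -0.0, 1.571]
force: [-0.2, -0.6, -0.2]
grip_width: 0.06
grip_force: 0.0
```

Emit:
jog_arm([
  [[-0.0003, 0.0003, 0.012], 0, 0.06],
  [[0, 0, 0.012], 0, 0.06],
  [[0, 0, 0.012], 0, 0.06],
  [[0, 0, 0.012], 0, 0.06],
  [[0, 0, 0.012], 0, 0.06],
  [[0, 0, 0.012], 0, 0.06],
  [[0, 0, 0], 0, 0.06],
  [[0, 0, 0], 0, 0.06],
])

```text
time_s: 10.15
ee_pos: [0.5848, -0.0953, 0.2149]
eef_rot: [-3.141, -0.0, 1.571]
force: [0.2, -0.2, 0.2]
grip_width: 0.06
grip_force: 0.0
```

Emit:
jog_arm([
  [[0, 0, 0], 0, 0.02],
  [[0, 0, 0], 0, 0.02],
  [[0, 0, 0], 0, 0.02],
  [[0, 0, 0], 0, 0.02],
  [[0, 0, 0], 0, 0.02],
  [[0, 0, 0], 0, 0.02],
  [[0, 0, 0], 0, 0.02],
  [[0, 0, 0], 0, 0.02],
], squeeze=35)

```text
time_s: 10.82
ee_pos: [0.5854, -0.0953, 0.2149]
eef_rot: [3.141, 0.0, 1.571]
force: [1.7, 0.0, 1.6]
grip_width: 0.0252
grip_force: 35.0
```

```bash
cat > arc.py <<'E'
import numpy as np,sys,json
# from angle a0, step da, n rows, centre, r ; current measured offset ignored
def arc(a0,da,n,r=.0655):
    p=r*np.array([[np.sin(a0+i*da),np.cos(a0+i*da)] for i in range(n+1)])
    q=np.round(p,4);print(round(a0+n*da,3),json.dumps([[[round(float(x),4),round(float(y),4),0],0,0.02] for x,y in np.diff(q,axis=0)]))
if __name__=="__main__": arc(float(sys.argv[1]),float(sys.argv[2]),int(sys.argv[3]))
E
python3 arc.py -1.356 -0.028 8
```

```text
-1.58 [[[-0.0004, -0.0018, 0], 0, 0.02], [[-0.0003, -0.0018, 0], 0, 0.02], [[-0.0002, -0.0019, 0], 0, 0.02], [[-0.0003, -0.0018, 0], 0, 0.02], [[-0.0001, -0.0018, 0], 0, 0.02], [[-0.0001, -0.0018, 0], 0, 0.02], [[-0.0001, -0.0019, 0], 0, 0.02], [[0.0, -0.0018, 0], 0, 0.02]]
```

Emit:
jog_arm([
  [[-0.0004, -0.0018, 0], 0, 0.02],
  [[-0.0003, -0.0018, 0], 0, 0.02],
  [[-0.0002, -0.0019, 0], 0, 0.02],
  [[-0.0003, -0.0018, 0], 0, 0.02],
  [[-0.0001, -0.0018, 0], 0, 0.02],
  [[-0.0001, -0.0018, 0], 0, 0.02],
  [[-0.0001, -0.0019, 0], 0, 0.02],
  [[0.0, -0.0018, 0], 0, 0.02],
  [[0, 0, 0], 0, 0.02],
  [[0, 0, 0], 0, 0.02],
])

```text
time_s: 11.65
ee_pos: [0.5714, -0.0969, 0.2149]
eef_rot: [3.139, 0.0, 1.571]
force: [9.1, -0.6, -2.1]
grip_width: 0.0255
grip_force: 35.0
```

```bash
python3 - <<'E'
from h import *
o=get_obs();print(o["ee_pos"],o["force"],o["moment"])
c,d=camera("scene"),camera("side")
w=camera("wrist")["image"][...,::-1]
cv2.imwrite("pics/two4.png",np.vstack([np.hstack([cv2.resize(k["image"][y:y+75,x:x+100,::-1],None,fx=4,fy=4,interpolation=2) for k,x,y in((c,280,165),(d,250,210))]),np.hstack([cv2.resize(w,(400,300)),cv2.resize(w[60:300,160:480],(400,300))])]))
E
```

```text
[ 0.57139019 -0.09693358  0.21494431] [ 9.14181771 -0.57149842 -2.05532805] [-0.15661807 -1.67316796 -0.01999472]
```

View pics/two4.png

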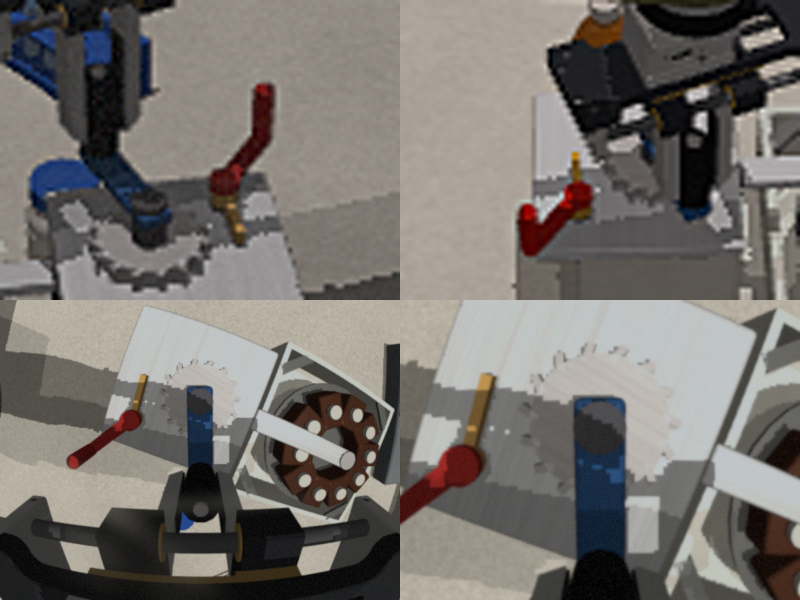

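```bash
for a in -1.58 -0.98 -0.38 ; do python3 arc.py $a 0.05 12;done
```

```text
-0.98 [[[0.0001, 0.0033, 0], 0, 0.02], [[0.0002, 0.0032, 0], 0, 0.02], [[0.0003, 0.0033, 0], 0, 0.02], [[0.0006, 0.0032, 0], 0, 0.02], [[0.0007, 0.0032, 0], 0, 0.02], [[0.0008, 0.0032, 0], 0, 0.02], [[0.0011, 0.0031, 0], 0, 0.02], [[0.0011, 0.0031, 0], 0, 0.02], [[0.0014, 0.0029, 0], 0, 0.02], [[0.0014, 0.003, 0], 0, 0.02], [[0.0016, 0.0028, 0], 0, 0.02], [[0.0018, 0.0028, 0], 0, 0.02]]
-0.38 [[[0.0019, 0.0027, 0], 0, 0.02], [[0.002, 0.0025, 0], 0, 0.02], [[0.0022, 0.0025, 0], 0, 0.02], [[0.0022, 0.0024, 0], 0, 0.02], [[0.0024, 0.0022, 0], 0, 0.02], [[0.0025, 0.0021, 0], 0, 0.02], [[0.0026, 0.002, 0], 0, 0.02], [[0.0027, 0.0019, 0], 0, 0.02], [[0.0028, 0.0017, 0], 0, 0.02], [[0.0029, 0.0016, 0], 0, 0.02], [[0.0029, 0.0014, 0], 0, 0.02], [[0.003, 0.0013, 0], 0, 0.02]]
0.22 [[[0.0031, 0.0012, 0], 0, 0.02], [[0.0031, 0.0009, 0], 0, 0.02], [[0.0032, 0.0009, 0], 0, 0.02], [[0.0032, 0.0006, 0], 0, 0.02], [[0.0032, 0.0005, 0], 0, 0.02], [[0.0033, 0.0004, 0], 0, 0.02], [[0.0032, 0.0002, 0], 0, 0.02], [[0.0033, 0.0, 0], 0, 0.02], [[0.0033, -0.0002, 0], 0, 0.02], [[0.0032, -0.0003, 0], 0, 0.02], [[0.0033, -0.0004, 0], 0, 0.02], [[0.0032, -0.0007, 0], 0, 0.02]]
```

Emit:
jog_arm([
  [[0.0001, 0.0033, 0], 0, 0.02],
  [[0.0002, 0.0032, 0], 0, 0.02],
  [[0.0003, 0.0033, 0], 0, 0.02],
  [[0.0006, 0.0032, 0], 0, 0.02],
  [[0.0007, 0.0032, 0], 0, 0.02],
  [[0.0008, 0.0032, 0], 0, 0.02],
  [[0.0011, 0.0031, 0], 0, 0.02],
  [[0.0011, 0.0031, 0], 0, 0.02],
  [[0.0014, 0.0029, 0], 0, 0.02],
  [[0.0014, 0.003, 0], 0, 0.02],
  [[0.0016, 0.0028, 0], 0, 0.02],
  [[0.0018, 0.0028, 0], 0, 0.02],
])

```text
time_s: 12.8
ee_pos: [0.6086, -0.0851, 0.2149]
eef_rot: [3.139, -0.001, 1.572]
force: [7.4, 3.8, 0.2]
grip_width: 0.0257
grip_force: 35.0
```

Emit:
jog_arm([
  [[0.0019, 0.0027, 0], 0, 0.02],
  [[0.002, 0.0025, 0], 0, 0.02],
  [[0.0022, 0.0025, 0], 0, 0.02],
  [[0.0022, 0.0024, 0], 0, 0.02],
  [[0.0024, 0.0022, 0], 0, 0.02],
  [[0.0025, 0.0021, 0], 0, 0.02],
  [[0.0026, 0.002, 0], 0, 0.02],
  [[0.0027, 0.0019, 0], 0, 0.02],
  [[0.0028, 0.0017, 0], 0, 0.02],
  [[0.0029, 0.0016, 0], 0, 0.02],
  [[0.0029, 0.0014, 0], 0, 0.02],
  [[0.003, 0.0013, 0], 0, 0.02],
])

```text
time_s: 13.8
ee_pos: [0.6323, -0.0541, 0.2149]
eef_rot: [3.141, -0.002, 1.572]
force: [2.1, 7.6, 2.0]
grip_width: 0.0256
grip_force: 35.0
```

```bash
python3 arc.py 0.22 .05 12; python3 arc.py 0.82 .04 12;python3 arc.py 1.3 .025 6;python3 arc.py 1.45 .025 6; python3 arc.py 1.6 .025 6; python3 arc.py 1.75 .025 6; python3 arc.py 1.9 .025 6; python3 arc.py 2.05 .025 6
```

```text
0.82 [[[0.0032, -0.0008, 0], 0, 0.02], [[0.0031, -0.0009, 0], 0, 0.02], [[0.0031, -0.0011, 0], 0, 0.02], [[0.003, -0.0013, 0], 0, 0.02], [[0.003, -0.0014, 0], 0, 0.02], [[0.0028, -0.0016, 0], 0, 0.02], [[0.0028, -0.0017, 0], 0, 0.02], [[0.0028, -0.0018, 0], 0, 0.02], [[0.0026, -0.002, 0], 0, 0.02], [[0.0025, -0.0021, 0], 0, 0.02], [[0.0024, -0.0022, 0], 0, 0.02], [[0.0023, -0.0023, 0], 0, 0.02]]
1.3 [[[0.0017, -0.002, 0], 0, 0.02], [[0.0017, -0.002, 0], 0, 0.02], [[0.0016, -0.0021, 0], 0, 0.02], [[0.0015, -0.0021, 0], 0, 0.02], [[0.0014, -0.0022, 0], 0, 0.02], [[0.0013, -0.0023, 0], 0, 0.02], [[0.0013, -0.0023, 0], 0, 0.02], [[0.0011, -0.0023, 0], 0, 0.02], [[0.0011, -0.0024, 0], 0, 0.02], [[0.0009, -0.0025, 0], 0, 0.02], [[0.0009, -0.0025, 0], 0, 0.02], [[0.0007, -0.0025, 0], 0, 0.02]]
1.45 [[[0.0004, -0.0016, 0], 0, 0.02], [[0.0004, -0.0016, 0], 0, 0.02], [[0.0003, -0.0016, 0], 0, 0.02], [[0.0003, -0.0016, 0], 0, 0.02], [[0.0003, -0.0016, 0], 0, 0.02], [[0.0002, -0.0016, 0], 0, 0.02]]
1.6 [[[0.0002, -0.0016, 0], 0, 0.02], [[0.0001, -0.0017, 0], 0, 0.02], [[0.0001, -0.0016, 0], 0, 0
[... 236 characters left out ...]
02], [[-0.0003, -0.0017, 0], 0, 0.02], [[-0.0002, -0.0016, 0], 0, 0.02]]
1.9 [[[-0.0004, -0.0016, 0], 0, 0.02], [[-0.0003, -0.0016, 0], 0, 0.02], [[-0.0004, -0.0016, 0], 0, 0.02], [[-0.0004, -0.0016, 0], 0, 0.02], [[-0.0005, -0.0015, 0], 0, 0.02], [[-0.0005, -0.0016, 0], 0, 0.02]]
2.05 [[[-0.0006, -0.0015, 0], 0, 0.02], [[-0.0006, -0.0015, 0], 0, 0.02], [[-0.0006, -0.0016, 0], 0, 0.02], [[-0.0006, -0.0015, 0], 0, 0.02], [[-0.0007, -0.0014, 0], 0, 0.02], [[-0.0008, -0.0015, 0], 0, 0.02]]
2.2 [[[-0.0008, -0.0014, 0], 0, 0.02], [[-0.0008, -0.0015, 0], 0, 0.02], [[-0.0008, -0.0014, 0], 0, 0.02], [[-0.0009, -0.0014, 0], 0, 0.02], [[-0.0009, -0.0013, 0], 0, 0.02], [[-0.0009, -0.0013, 0], 0, 0.02]]
```

Emit:
jog_arm([
  [[0.0031, 0.0012, 0], 0, 0.02],
  [[0.0031, 0.0009, 0], 0, 0.02],
  [[0.0032, 0.0009, 0], 0, 0.02],
  [[0.0032, 0.0006, 0], 0, 0.02],
  [[0.0032, 0.0005, 0], 0, 0.02],
  [[0.0033, 0.0004, 0], 0, 0.02],
  [[0.0032, 0.0002, 0], 0, 0.02],
  [[0.0033, 0.0, 0], 0, 0.02],
  [[0.0033, -0.0002, 0], 0, 0.02],
  [[0.0032, -0.0003, 0], 0, 0.02],
  [[0.0033, -0.0004, 0], 0, 0.02],
  [[0.0032, -0.0007, 0], 0, 0.02],
])

```text
time_s: 14.8
ee_pos: [0.6342, -0.0157, 0.2148]
eef_rot: [-3.139, -0.002, 1.572]
force: [-7.6, 6.2, 3.6]
grip_width: 0.0259
grip_force: 35.0
```

Emit:
jog_arm([
  [[0.0032, -0.0008, 0], 0, 0.02],
  [[0.0031, -0.0009, 0], 0, 0.02],
  [[0.0031, -0.0011, 0], 0, 0.02],
  [[0.003, -0.0013, 0], 0, 0.02],
  [[0.003, -0.0014, 0], 0, 0.02],
  [[0.0028, -0.0016, 0], 0, 0.02],
  [[0.0028, -0.0017, 0], 0, 0.02],
  [[0.0028, -0.0018, 0], 0, 0.02],
  [[0.0026, -0.002, 0], 0, 0.02],
  [[0.0025, -0.0021, 0], 0, 0.02],
  [[0.0024, -0.0022, 0], 0, 0.02],
  [[0.0023, -0.0023, 0], 0, 0.02],
])

```text
time_s: 15.8
ee_pos: [0.6144, 0.0168, 0.2148]
eef_rot: [-3.138, -0.0, 1.571]
force: [-10.4, -0.1, 5.8]
grip_width: 0.0252
grip_force: 35.0
```

Emit:
jog_arm([
  [[0.0017, -0.002, 0], 0, 0.02],
  [[0.0017, -0.002, 0], 0, 0.02],
  [[0.0016, -0.0021, 0], 0, 0.02],
  [[0.0015, -0.0021, 0], 0, 0.02],
  [[0.0014, -0.0022, 0], 0, 0.02],
  [[0.0013, -0.0023, 0], 0, 0.02],
  [[0.0013, -0.0023, 0], 0, 0.02],
  [[0.0011, -0.0023, 0], 0, 0.02],
  [[0.0011, -0.0024, 0], 0, 0.02],
  [[0.0009, -0.0025, 0], 0, 0.02],
  [[0.0009, -0.0025, 0], 0, 0.02],
  [[0.0007, -0.0025, 0], 0, 0.02],
])

```text
time_s: 16.8
ee_pos: [0.5874, 0.0312, 0.2148]
eef_rot: [-3.139, 0.001, 1.571]
force: [-9.7, -4.8, 5.0]
grip_width: 0.0255
grip_force: 35.0
```

Emit:
jog_arm([
  [[0.0001, -0.0016, 0], 0, 0.02],
  [[0.0001, -0.0016, 0], 0, 0.02],
  [[0.0001, -0.0016, 0], 0, 0.02],
  [[0.0001, -0.0016, 0], 0, 0.02],
  [[0.0001, -0.0016, 0], 0, 0.02],
  [[0.0001, -0.0016, 0], 0, 0.02],
])

```text
time_s: 17.3
ee_pos: [0.578, 0.0327, 0.2148]
eef_rot: [-3.139, -0.0, 1.572]
force: [-8.6, 1.9, 5.9]
grip_width: 0.0255
grip_force: 35.0
```

Emit:
jog_arm([
  [[0.0002, -0.0016, 0], 0, 0.02],
  [[0.0001, -0.0017, 0], 0, 0.02],
  [[0.0001, -0.0016, 0], 0, 0.02],
  [[0.0001, -0.0016, 0], 0, 0.02],
  [[0.0, -0.0017, 0], 0, 0.02],
  [[0.0, -0.0016, 0], 0, 0.02],
])

```text
time_s: 17.8
ee_pos: [0.5681, 0.033, 0.2148]
eef_rot: [-3.139, -0.0, 1.571]
force: [-8.5, 0.5, 5.1]
grip_width: 0.0253
grip_force: 35.0
```

Emit:
jog_arm([
  [[-0.0001, -0.0016, 0], 0, 0.02],
  [[-0.0001, -0.0017, 0], 0, 0.02],
  [[-0.0002, -0.0016, 0], 0, 0.02],
  [[-0.0001, -0.0016, 0], 0, 0.02],
])

```text
time_s: 18.13
ee_pos: [0.5616, 0.0324, 0.2148]
eef_rot: [-3.139, 0.0, 1.571]
force: [-8.0, -0.5, 5.0]
grip_width: 0.0255
grip_force: 35.0
```

Emit:
jog_arm([
  [[-0.0003, -0.0017, 0], 0, 0.02],
  [[-0.0002, -0.0016, 0], 0, 0.02],
  [[-0.0004, -0.0016, 0], 0, 0.02],
  [[-0.0003, -0.0016, 0], 0, 0.02],
])

```text
time_s: 18.47
ee_pos: [0.5551, 0.0311, 0.2148]
eef_rot: [-3.139, 0.0, 1.571]
force: [-7.5, -0.9, 4.3]
grip_width: 0.0253
grip_force: 35.0
```

Emit:
jog_arm([
  [[-0.0004, -0.0016, 0], 0, 0.02],
  [[-0.0004, -0.0016, 0], 0, 0.02],
  [[-0.0005, -0.0015, 0], 0, 0.02],
  [[-0.0005, -0.0016, 0], 0, 0.02],
])

```text
time_s: 18.8
ee_pos: [0.5488, 0.0291, 0.2148]
eef_rot: [-3.139, 0.0, 1.571]
force: [-8.7, -1.9, 4.8]
grip_width: 0.0259
grip_force: 35.0
```

Emit:
jog_arm([
  [[-0.0006, -0.0015, 0], 0, 0.02],
  [[-0.0006, -0.0015, 0], 0, 0.02],
  [[-0.0006, -0.0016, 0], 0, 0.02],
  [[-0.0006, -0.0015, 0], 0, 0.02],
])

```text
time_s: 19.13
ee_pos: [0.5428, 0.0266, 0.2148]
eef_rot: [-3.139, 0.001, 1.571]
force: [-7.9, -1.6, 5.5]
grip_width: 0.0257
grip_force: 35.0
```

```bash
for a in 2.0 2.1 2.2 2.3 2.4 2.5 2.6 2.7; do python3 arc.py $a .025 4; done
```

```text
2.1 [[[-0.0007, -0.0014, 0], 0, 0.02], [[-0.0008, -0.0015, 0], 0, 0.02], [[-0.0008, -0.0014, 0], 0, 0.02], [[-0.0008, -0.0015, 0], 0, 0.02]]
2.2 [[[-0.0008, -0.0014, 0], 0, 0.02], [[-0.0009, -0.0014, 0], 0, 0.02], [[-0.0009, -0.0013, 0], 0, 0.02], [[-0.0009, -0.0013, 0], 0, 0.02]]
2.3 [[[-0.001, -0.0014, 0], 0, 0.02], [[-0.001, -0.0012, 0], 0, 0.02], [[-0.0011, -0.0013, 0], 0, 0.02], [[-0.0011, -0.0012, 0], 0, 0.02]]
2.4 [[[-0.0011, -0.0012, 0], 0, 0.02], [[-0.0011, -0.0012, 0], 0, 0.02], [[-0.0012, -0.0012, 0], 0, 0.02], [[-0.0012, -0.0011, 0], 0, 0.02]]
2.5 [[[-0.0012, -0.0011, 0], 0, 0.02], [[-0.0012, -0.0011, 0], 0, 0.02], [[-0.0013, -0.001, 0], 0, 0.02], [[-0.0013, -0.001, 0], 0, 0.02]]
2.6 [[[-0.0013, -0.0009, 0], 0, 0.02], [[-0.0014, -0.001, 0], 0, 0.02], [[-0.0013, -0.0009, 0], 0, 0.02], [[-0.0014, -0.0008, 0], 0, 0.02]]
2.7 [[[-0.0014, -0.0009, 0], 0, 0.02], [[-0.0015, -0.0007, 0], 0, 0.02], [[-0.0014, -0.0008, 0], 0, 0.02], [[-0.0015, -0.0007, 0], 0, 0.02]]
2.8 [[[-0.0015, -0.0007, 0], 0, 0.02], [[-0.0015, -0.0006, 0], 0, 0.02], [[-0.0015, -0.0006, 0], 0, 0.02], [[-0.0016, -0.0006, 0], 0, 0.02]]
```

Emit:
jog_arm([
  [[-0.0007, -0.0014, 0], 0, 0.02],
  [[-0.0008, -0.0015, 0], 0, 0.02],
  [[-0.0008, -0.0014, 0], 0, 0.02],
  [[-0.0008, -0.0015, 0], 0, 0.02],
])

```text
time_s: 19.47
ee_pos: [0.537, 0.0234, 0.2148]
eef_rot: [-3.139, 0.001, 1.571]
force: [-7.0, -2.6, 5.3]
grip_width: 0.0256
grip_force: 35.0
```

Emit:
jog_arm([
  [[-0.0008, -0.0014, 0], 0, 0.02],
  [[-0.0009, -0.0014, 0], 0, 0.02],
  [[-0.0009, -0.0013, 0], 0, 0.02],
  [[-0.0009, -0.0013, 0], 0, 0.02],
])

```text
time_s: 19.8
ee_pos: [0.5317, 0.0197, 0.2148]
eef_rot: [-3.139, 0.001, 1.571]
force: [-7.0, -4.3, 4.1]
grip_width: 0.0258
grip_force: 35.0
```

Emit:
jog_arm([
  [[-0.001, -0.0014, 0], 0, 0.02],
  [[-0.001, -0.0012, 0], 0, 0.02],
  [[-0.0011, -0.0013, 0], 0, 0.02],
  [[-0.0011, -0.0012, 0], 0, 0.02],
])

```text
time_s: 20.13
ee_pos: [0.5266, 0.0155, 0.2148]
eef_rot: [-3.139, 0.001, 1.571]
force: [-7.4, -4.6, 4.1]
grip_width: 0.0254
grip_force: 35.0
```

Emit:
jog_arm([
  [[-0.0011, -0.0012, 0], 0, 0.02],
  [[-0.0011, -0.0012, 0], 0, 0.02],
  [[-0.0012, -0.0012, 0], 0, 0.02],
  [[-0.0012, -0.0011, 0], 0, 0.02],
])

```text
time_s: 20.47
ee_pos: [0.522, 0.0107, 0.2148]
eef_rot: [-3.14, 0.001, 1.571]
force: [-5.3, -6.2, 4.4]
grip_width: 0.0256
grip_force: 35.0
```

Emit:
jog_arm([
  [[-0.0012, -0.0011, 0], 0, 0.02],
  [[-0.0012, -0.0011, 0], 0, 0.02],
  [[-0.0013, -0.001, 0], 0, 0.02],
  [[-0.0013, -0.001, 0], 0, 0.02],
])

```text
time_s: 20.8
ee_pos: [0.5185, 0.0062, 0.2149]
eef_rot: [3.141, 0.0, 1.571]
force: [5.1, 3.0, -1.5]
grip_width: 0.0255
grip_force: 35.0
```

Emit:
jog_arm([
  [[0.0006, 0.0005, 0], 0, 0.02],
  [[0, 0, 0], 0, 0.02],
  [[0, 0, 0], 0, 0.02],
])

```text
time_s: 21.05
ee_pos: [0.5188, 0.0066, 0.2148]
eef_rot: [-3.14, 0.001, 1.571]
force: [-4.3, -5.3, 2.9]
grip_width: 0.0256
grip_force: 35.0
```

Emit:
jog_arm([
  [[0, 0, 0], 0, 0.02],
  [[0, 0, 0], 0, 0.02],
  [[0, 0, 0], 0, 0.02],
])

```text
time_s: 21.3
ee_pos: [0.5188, 0.0067, 0.2148]
eef_rot: [-3.14, 0.001, 1.571]
force: [-3.2, -5.4, 5.1]
grip_width: 0.0257
grip_force: 35.0
```

Emit:
jog_arm([
  [[-0.0002, -0.0002, 0], 0, 0.02],
  [[0, 0, 0], 0, 0.02],
  [[0, 0, 0], 0, 0.02],
])

```text
time_s: 21.55
ee_pos: [0.5187, 0.0066, 0.2148]
eef_rot: [-3.141, 0.001, 1.571]
force: [-3.9, -4.7, 3.2]
grip_width: 0.0255
grip_force: 35.0
```

Emit:
jog_arm([
  [[-0.0002, -0.0002, 0], 0, 0.02],
  [[0, 0, 0], 0, 0.02],
  [[0, 0, 0], 0, 0.02],
])

```text
time_s: 21.8
ee_pos: [0.5187, 0.0066, 0.2148]
eef_rot: [-3.141, 0.0, 1.571]
force: [-2.4, -4.8, 3.3]
grip_width: 0.025
grip_force: 35.0
```

Emit:
jog_arm([
  [[-0.0003, -0.0002, 0], 0, 0.02],
  [[0, 0, 0], 0, 0.02],
  [[0, 0, 0], 0, 0.02],
])

```text
time_s: 22.05
ee_pos: [0.5187, 0.0065, 0.2148]
eef_rot: [3.141, -0.0, 1.571]
force: [-1.3, -1.8, 3.4]
grip_width: 0.0257
grip_force: 35.0
```

Emit:
jog_arm([
  [[-0.0002, -0.0001, 0], 0, 0.02],
  [[0, 0, 0], 0, 0.02],
  [[0, 0, 0], 0, 0.02],
  [[0, 0, 0], 0, 0.02],
])

```text
time_s: 22.38
ee_pos: [0.5186, 0.0064, 0.2148]
eef_rot: [3.141, -0.0, 1.571]
force: [0.1, 0.1, 3.8]
grip_width: 0.0251
grip_force: 35.0
```

Emit:
jog_arm([
  [[0, 0, 0], 0, 0.03],
  [[0, 0, 0], 0, 0.03],
  [[0, 0, 0], 0, 0.04],
  [[0, 0, 0], 0, 0.045],
  [[0, 0, 0], 0, 0.05],
  [[0, 0, 0], 0, 0.05],
  [[0, 0, 0], 0, 0.05],
])

```text
time_s: 22.97
ee_pos: [0.5185, 0.0063, 0.2147]
eef_rot: [-3.142, -0.0, 1.571]
force: [-0.1, 0.2, -0.2]
grip_width: 0.0501
grip_force: 0.0
```

Emit:
jog_arm([
  [[0, 0, -0.015], 0, 0.05],
  [[0, 0, -0.015], 0, 0.05],
  [[0, 0, -0.015], 0, 0.05],
  [[0, 0, -0.015], 0, 0.05],
  [[0, 0, -0.015], 0, 0.05],
  [[0, 0, -0.015], 0, 0.05],
  [[0, 0, 0], 0, 0.05],
  [[0, 0, 0], 0, 0.05],
])

```text
time_s: 23.63
ee_pos: [0.5186, 0.0063, 0.3047]
eef_rot: [3.141, 0.0, 1.571]
force: [-0.6, -0.2, -1.1]
grip_width: 0.0498
grip_force: 0.0
```

```bash
python3 - <<'E'
from h import *
np.set_printoptions(precision=4,suppress=True)
o=get_obs();print(o["time_s"],o["ee_pos"],o["force"],o["grip_width"])
c,d,w=[camera(n) for n in("scene","side","wrist")]
W=w["image"][...,::-1]
for k,n in((c,"scene"),(d,"side")):
    r=spot_point("carriage",k); print(n,[(pix(x["at"]),x["p"]) for x in r[:1]])
print(tri(ray(c,spot_point("carriage",c)[0]["at"]),ray(d,spot_point("carriage",d)[0]["at"])))
cv2.imwrite("pics/f5.png",np.vstack([np.hstack([cv2.resize(k["image"][y:y+150,x:x+200,::-1],(400,300),interpolation=2) for k,x,y in((c,180,150),(d,230,180))]),np.hstack([cv2.resize(W,(400,300)),cv2.resize(W[60:300,160:480],(400,300))])]))
E
```

```text
23.6333 [0.5186 0.0063 0.3047] [-0.6023 -0.1892 -1.073 ] 0.049810840328793765
scene [(array([243.392, 271.584]), 0.94)]
side [(array([378.816, 274.32 ]), 0.85)]
(array([ 0.7628, -0.1026,  0.0328]), np.float64(0.004038689267097653))
```

View pics/f5.png

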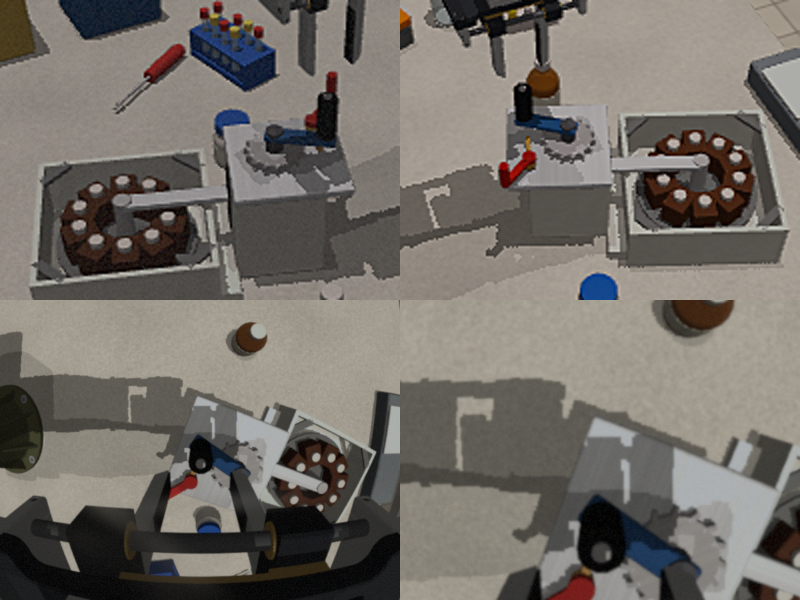

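The pictures show the carousel sunk in the well and the crank still where I let go. The lever is over and the gripper is clear.

```bash
python3 -c "
from station import *
print(hand_in())"
```

```text
the job is handed in; nothing more can be done
None
```

The carousel is down on its hub, the lever left over, the pawl clear and the crank released, all in about 24 s. On landing I overshot slightly, pushing about 5 N at the handle (roughly 30 N on the hub) for a moment, before easing off to zero and letting go. The job is handed in, and no verdict was returned.

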